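# Index and lock the foiling turntable

### The arm

A 7-joint arm with a two-finger parallel gripper is mounted at the origin on a cart in front of the work surface, level with it; the furniture and walls round the work are solid. World frame = base frame: x ahead of the robot, y to its left, z up, the work surface at z = 0. Lengths are in m, angles in rad, forces in N, time in s.
With the tool pointing down it reaches from about 0.425 to 0.925 m from the base axis. Payload 6.8 kg.
Tool frame: the origin (TCP) lies on the centre line of the jaws, within the pads' length; the fingertips stand 19 mm ahead of it and the grasp point (between the pads) is the TCP (r.tip_extent is the y of the fingertips in the tool frame, in m); y points along the fingers, z is the direction in which the jaws open and shut, and the axes are right-handed (so a half turn about y gives the same grasp; the last joint's range is limited). The gripper opens to 85 mm and grips with 20 to 120 N. Pads are 22 mm wide; open, the fingers measure 114 mm over their backs; the gripper's body (76 mm by 85 mm) begins 54 mm behind the grasp point. The pads swing forward as they close: fully open they stand 13 mm farther back than shut.
Start: joints at [-1.346, 0.477, 0.022, 1.555, -0.011, 1.109, -0.083], TCP at [0.221, 0.638, 0.25] pointing down, gripper open.
Joint ranges: [-2.96, 2.96], [-0.34, 2.1], [-1.41, 1.46], [0.24, 2.44], [-1.37, 4.51], [0.17, 1.92], [-2.96, 2.96]. Speed limits (rad/s): [2.39, 2.39, 3.14, 3.14, 3.14, 3.14, 3.14].

### API

Orientations are given as a rotation vector (axis times angle).
In Python, from bench import r gives the robot as it stands. The module is installed in compiled form; this text tells all that it offers.
- The arm moves only by the tool jog_arm, never from a script. Its argument "motion" is a list of rows, each a list of 3 entries, a list of its own where there are three numbers: the opening, from 0 (shut) to 1 (fully open), then the shift along the tool's x, y, z in m, then the turn, a rotation vector about the tool's x, y, z in degrees. A call has 1 to 10 rows; each row shifts and turns the commanded pose from where the row before left it, along the tool's axes as they then stand; what a row does not reach is not made up. A row lasts 1/12 s, in which the tool goes at most 41.7 mm and 7.16 degrees, less where a joint would pass 70% of its speed; a pose out of reach is approached as far as the arm can. A call with a gripper value outside its range is refused whole. The fingers move at their own pace and stop on an object; "force" is the grip in N (left out, the last holds). Time passes only in rows, so rows that do not move let the fingers close. It gives the time, the measured TCP pose, the force and the opening at its end, in the units of the state.
- r.get_obs(): the state, without advancing time (a new reading comes with each control period).
- r.grab_frame(name): name is "scene" or "side" or "wrist"; returns a dict with "image" (384x512x3 uint8, red, green, blue), "range_z" (384x512 float32, m along the optical axis (not along the pixel's ray), 0 where there is no reading), "fx", "fy", "cx", "cy" (pixels), "xyz" and "orientation" of the camera in the world. Camera axes: x right, y down, z forward; pixel columns grow to the right and rows downward; lengths in m; the calibration is good to about 2 mm. A picture is of the moment at which its call begins.
- r.hand_in(): hands the job in, once; it reports no verdict.
The state is a dict: "clock": time; "joints": joint angles; "qvel": joint speeds; "tau": joint torques, N m; "tcp_pos": TCP position; "orientation": TCP orientation; "contact_force": force on the tool from outside, world axes, zero at the start; "moment": the same for the moment, N m; "grip_width": finger opening in m.
Only numpy, scipy, OpenCV 4.12 (cv2) and the standard library are available. Lean on these libraries where they do the work, as an engineer would, in place of code of your own. Each camera call takes 0.05 s, during which the arm holds its last target.

### The job

Turn the foiling turntable's black knob slowly clockwise (seen from above) until you feel the drag dip as its hidden index notch is reached, and leave it resting in that notch. Then press the red lock pin gently, until it is fully home in the notch; never force the pin, and do not disturb the things lying around.

Things in the scene. Friction and masses are not known exactly. Their poses are not given: they have to be found in the camera images.
- turntable: fixed grey round housing, 180 mm across, 45 mm high, on the work surface; origin at the centre of its underside, z up; +x points from the knob's axis towards the lock pin (level)
- copper_roll: copper foil roll lying flat, 61 mm across, 7 mm high, loose bystander; origin at the centre of its underside
- teal_nugget: teal glass nugget, 23 mm across, 10 mm high, loose bystander; origin at the centre of its underside
- spool: solder spool standing, 62 x 92 mm, 40 mm high, loose bystander; origin at the centre of its underside
- knob_center (a point): centre of the top of the black fluted round knob (40 mm across, no mark, grip 56 to 92 mm above the work surface); does not turn. The knob turns about the vertical with a steady drag of about 0.2 N m (after a stop with springback it may read reversed). A hidden notch lies 25 to 80 degrees (0.45 to 1.4 rad) clockwise, seen from above, of the knob's start; a firm stop lies 0.6 rad past it
- knob_grip (a point): mid-height of the knob on its axis, 74 mm up; does not turn. The 92 mm wide plate under the knob (top 52 mm up) turns with it. Feel of the notch: over the 0.1 rad before its middle the resisting torque sinks 0.2 to 0.4 N m below the steady drag; just past the middle it jumps 0.2 N m or more above it, fading over the next 0.1 rad. Let go within 0.03 rad of the middle, the knob centres itself
- lock_pin: red round cap, 18 mm wide, 7 mm thick, of the lock pin, which slides straight down, 68 mm from the knob's axis; origin at the centre of the cap's top, z up: 71 mm above the work surface when up (start), 57 mm when fully home (14 mm of travel). About 3 N of friction; it stays where it is put. 8 N suffice to press it home, more than 22 N damages it
- pin_collar (a point): centre of the top of the steel collar on the housing that guides the lock pin, 49.5 mm above the work surface, 23 mm wide. Unless the hidden notch is under the pin (within about 0.02 rad), the pin stops on a hard disc after 4 mm of travel

How it is judged:
By the outcome, as a careful person would: the job done as asked, in the order asked, and still so for the second after the job is handed in, with the robot touching nothing.
It also fails if it takes over 69 s, if anything falls off the work surface, if the arm or the gripper's body presses on something with over 40 N, if the wrist force passes 120 N, or if a joint passes its speed limit or range.

## Working session

There is one attempt and no reset: what is moved stays moved. The work goes in short steps, Python scripts to look and compute and a tool call to move; the robot and the scene stay as the last step left them, time stands still between calls to the robot, and variables do not carry over. Pictures are saved under pics/ and viewed, and the job is handed in when it is done.

Besides the shell and the picture viewer there is one more tool, called as a command line: name --argument value ..., lists and objects as JSON in quotes. jog_arm: Moves the arm, as the interface text tells. Its arguments: {"type":"object","properties":{"motion":{"type":"array","items":{"type":"array"}},"force":{"type":"number"}},"required":["motion"]}

```bash
mkdir -p pics; cat > h.py <<'E'
import numpy as np,cv2
from scipy.spatial.transform import Rotation as R
from bench import r
def grab(n,fn=None):
    f=r.grab_frame(n)
    if fn: cv2.imwrite('pics/'+fn,cv2.cvtColor(f['image'],cv2.COLOR_RGB2BGR))
    return f
def Rm(f):
    o=np.array(f['orientation'])
    return R.from_rotvec(o).as_matrix() if o.size==3 else o
def pts(f):
    z=f['range_z'];v,u=np.mgrid[:384,:512]
    P=np.stack([(u-f['cx'])/f['fx']*z,(v-f['cy'])/f['fy']*z,z],-1)
    return P@Rm(f).T+np.array(f['xyz'])
def ray(f,u,v,h):
    d=Rm(f)@np.array([(u-f['cx'])/f['fx'],(v-f['cy'])/f['fy'],1]);o=np.array(f['xyz'])
    return o+d*(h-o[2])/d[2]
def obs():
    o=r.get_obs()
    for k,v in o.items(): print(k,np.round(v,4))
    return o
E
python3 - <<'E'
from h import *
o=obs(); print(R.from_rotvec(o['orientation']).as_matrix().round(3), r.tip_extent)
for n in ['scene','side','wrist']:
    f=grab(n,n+'0.png'); print(n,f['xyz'],f['orientation'],f['fx'],f['cx'],f['cy'])
E
```

```text
clock 0.0
joints [-1.3461  0.4778  0.0223  1.5564 -0.0115  1.1093 -0.0831]
qvel [ 0.0004 -0.0009  0.0002 -0.0012  0.0014  0.0005 -0.0008]
tau [-0.00000e+00 -5.96441e+01  1.60760e+00 -2.81189e+01  1.23000e-02
  9.20000e-03 -0.00000e+00]
tcp_pos [0.2203 0.6375 0.2493]
orientation [-1.5568  0.2613 -0.261 ]
contact_force [ 0.7288  0.1849 -0.1824]
moment [ 0.0363  0.0264 -0.0117]
grip_width 0.0855
[[ 0.945 -0.     0.327]
 [-0.327 -0.002  0.945]
 [ 0.    -1.    -0.002]] 0.019
scene [0.0677266  0.38320316 0.59905821] [-0.97148708  2.37513597 -1.12665838] 432.8043800016043 264.1675088674576 183.5524178703369
side [ 0.17813483 -0.79381227  0.45131218] [-1.97655638  0.50291799 -0.28034144] 477.30486943960653 262.603973891918 193.13192064424751
wrist [0.1558149  0.65987044 0.37357657] [2.36695376 1.68727757 0.23113929] 294.95971312401844 260.44872788959685 190.41476543154323
```

View pics/scene0.png

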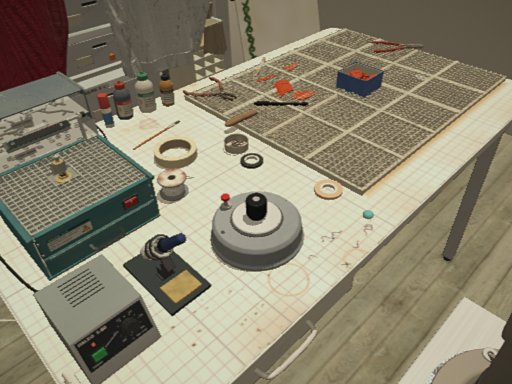

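View pics/side0.png

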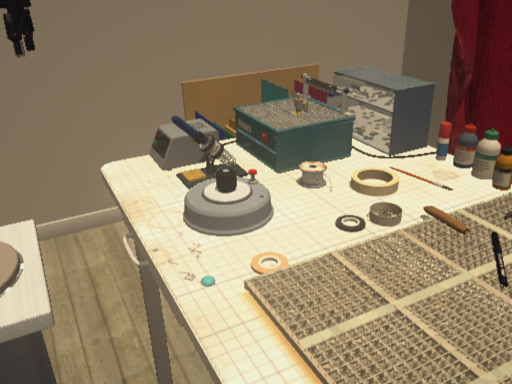

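View pics/wrist0.png

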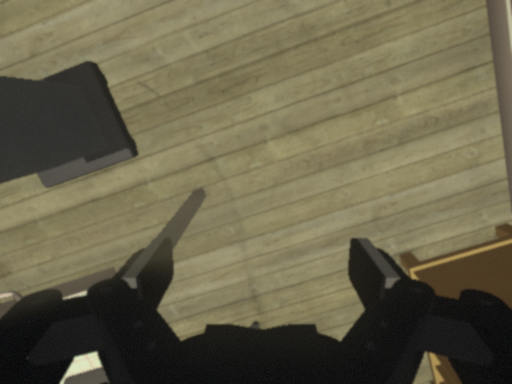

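The scene view shows the black knob at about (256,200) with the red pin at (225,197). In the side view the knob is at (227,175) and the pin at (252,172). The wrist camera sees only floor.

```bash
cat > m.py <<'E'
from h import *
for n,kb,pb in [('scene',(240,185,275,225),(215,188,235,208)),('side',(212,160,242,195),(243,164,262,182))]:
    f=grab(n);P=pts(f);im=f['image'].astype(int);hsv=cv2.cvtColor(f['image'],cv2.COLOR_RGB2HSV)
    u0,v0,u1,v1=pb
    m=np.zeros((384,512),bool);m[v0:v1,u0:u1]=True
    red=m&(im[...,0]>110)&(im[...,1]<70)
    v,u=np.nonzero(red);q=P[red]
    print(n,'pin px',u.mean(),v.mean(),len(u),'depth med',np.median(q,0).round(4),'zmax',np.percentile(q[:,2],95).round(4),'ray@.068',ray(f,u.mean(),v.mean(),.068).round(4))
    top=red&(P[...,2]>.066); print(' top pts',P[top].mean(0).round(4),top.sum())
    u0,v0,u1,v1=kb
    m=np.zeros((384,512),bool);m[v0:v1,u0:u1]=True
    blk=m&(im.max(-1)<60); t=blk&(P[...,2]>.087)&(P[...,2]<.1)
    v,u=np.nonzero(t); print(' knobtop',len(u),u.mean(),v.mean(),P[t].mean(0).round(4),P[t].min(0).round(4),P[t].max(0).round(4),'ray',ray(f,u.mean(),v.mean(),.092).round(4))
    # housing from depth: points at z 0.045 ring
    h=(abs(P[...,2]-.045)<.003)&(np.hypot(P[...,0]-P[t].mean(0)[0],P[...,1]-P[t].mean(0)[1])<.12)
    q=P[h][:,:2].astype(np.float32);c,rad=cv2.minEnclosingCircle(q);print(' housing',c,rad,len(q))
    # plate ring z .052
    h=(abs(P[...,2]-.052)<.0015)&(np.hypot(P[...,0]-P[t].mean(0)[0],P[...,1]-P[t].mean(0)[1])<.055)
    q=P[h][:,:2].astype(np.float32);c,rad=cv2.minEnclosingCircle(q);print(' plate',c,rad,len(q))
E
python3 m.py
```

```text
scene pin px 224.6315789473684 196.60526315789474 38 depth med [0.5592 0.0024 0.0699] zmax 0.0717 ray@.068 [0.5603 0.0011 0.068 ]
 top pts [0.5583 0.0026 0.0701] 38
 knobtop 204 255.63725490196077 200.83333333333334 [ 0.4907 -0.0133  0.0909] [ 0.4744 -0.0336  0.087 ] [0.51   0.0028 0.0939] ray [ 0.4897 -0.0124  0.092 ]
 housing (0.4919438064098358, -0.016066372394561768) 0.08117206394672394 2484
 plate (0.4930618703365326, -0.01661926880478859) 0.04561377316713333 736
side pin px 252.03846153846155 171.69230769230768 26 depth med [ 0.5595 -0.004   0.0689] zmax 0.0698 ray@.068 [ 0.5591 -0.0031  0.068 ]
 top pts [ 0.5593 -0.0031  0.0687] 22
 knobtop 1 222.0 176.0 [ 0.4826 -0.0318  0.0872] [ 0.4826 -0.0318  0.0872] [ 0.4826 -0.0318  0.0872] ray [ 0.4785 -0.0419  0.092 ]
 housing (0.494255006313324, -0.020158106461167336) 0.07964639365673065 1358
 plate (0.49383485317230225, -0.020313503220677376) 0.04378300905227661 160
```

```bash
python3 - <<'E'
from h import *
f=grab('scene');g=grab('side')
for n,f in (('scene',f),('side',g)):
    P=pts(f)
    ok=f['range_z']>0
    for (a,b,c,d) in [(0.1,.8,-.3,.8)]:
        q=P[ok]; 
        for x in np.arange(.1,1.0,.1):
            print(n,round(x,1),[round(float(q[s][:,2].max()),2) if (s:=(abs(q[:,0]-x)<.05)&(abs(q[:,1]-y)<.05)).any() else None for y in np.arange(-.3,.81,.1)])
E
```

```text
scene 0.1 [None, 0.0, 0.02, 0.24, None, None, None, None, None, None, None, None]
scene 0.2 [None, None, None, None, None, None, None, None, None, None, None, None]
scene 0.3 [0.0, 0.0, 0.0, 0.0, 0.0, 0.0, None, None, None, None, None, None]
scene 0.4 [0.02, 0.02, 0.05, 0.05, 0.04, 0.04, 0.07, 0.02, None, None, None, None]
scene 0.5 [0.02, 0.02, 0.05, 0.09, 0.1, 0.16, 0.09, 0.08, None, None, None, None]
scene 0.6 [0.02, 0.02, 0.05, 0.07, 0.01, 0.09, 0.09, 0.0, None, None, None, None]
scene 0.7 [0.02, 0.02, 0.01, 0.04, 0.11, 0.11, 0.11, 0.01, None, None, None, None]
scene 0.8 [0.03, 0.03, 0.03, 0.03, 0.17, 0.17, 0.17, 0.01, None, None, None, None]
scene 0.9 [0.03, 0.01, 0.03, 0.03, 0.18, 0.17, 0.17, None, None, None, None, None]
side 0.1 [None, 0.0, 0.01, 0.01, 0.01, -0.0, None, None, -0.75, -0.75, -0.75, -0.75]
side 0.2 [None, -0.0, -0.0, -0.0, -0.0, -0.01, None, -0.75, -0.75, 0.38, 0.35, -0.75]
side 0.3 [0.0, 0.0, 0.0, 0.0, 0.0, 0.0, 0.0, 0.0, -0.75, 0.37, 0.35, -0.75]
side 0.4 [0.02, 0.01, 0.04, 0.05, 0.0, 0.04, 0.07, 0.0, -0.75, -0.75, -0.75, -0.75]
side 0.5 [0.02, 0.01, 0.05, 0.09, 0.1, 0.16, 0.08, 0.08, -0.75, -0.75, -0.75, -0.76]
side 0.6 [0.02, 0.01, 0.04, 0.07, 0.07, 0.08, 0.08, -0.0, None, None, None, None]
side 0.7 [0.02, 0.02, 0.0, 0.04, 0.11, 0.11, 0.11, 0.0, None, None, None, None]
side 0.8 [0.03, 0.03, 0.02, 0.02, 0.17, 0.17, 0.17, None, None, None, None, None]
side 0.9 [0.02, 0.0, 0.02, 0.02, 0.18, 0.17, 0.17, None, None, None, None, None]
```

jog_arm --motion '[[0.7,[0.026,0,-0.0294],[0,0,0]],[0.7,[0.026,0,-0.0294],[0,0,0]],[0.7,[0.026,0,-0.0294],[0,0,0]],[0.7,[0.026,0,-0.0294],[0,0,0]],[0.7,[0.026,0,-0.0294],[0,0,0]],[0.7,[0.026,0,-0.0294],[0,0,0]],[0.7,[0.026,0,-0.0294],[0,0,0]],[0.7,[0.026,0,-0.0294],[0,0,0]],[0.7,[0.026,0,-0.0294],[0,0,0]]]' --force 60

```text
clock: 1.1
tcp_pos: [0.3557, 0.3096, 0.2506]
orientation: [-1.554, 0.261, -0.261]
contact_force: [0.7, -0.5, 0.2]
grip_width: 0.0599
```

jog_arm --motion '[[0.7,[0.026,0,-0.0294],[0,0,0]],[0.7,[0.026,0,-0.0294],[0,0,0]],[0.7,[0.026,0,-0.0294],[0,0,0]],[0.7,[0.026,0,-0.0294],[0,0,0]],[0.7,[0.026,0,-0.0294],[0,0,0]],[0.7,[0.026,0,-0.0294],[0,0,0]],[0.7,[0.026,0,-0.0294],[0,0,0]],[0.7,[0.026,0,-0.0294],[0,0,0]],[0.7,[0.026,0,-0.0294],[0,0,0]]]'

```text
clock: 1.85
tcp_pos: [0.4904, -0.017, 0.2507]
orientation: [-1.554, 0.26, -0.262]
contact_force: [0.6, 1.5, 0.1]
grip_width: 0.0599
```

jog_arm --motion '[[0.7,[0,0,0],[0,6,0]],[0.7,[0,0,0],[0,6,0]],[0.7,[0,0,0],[0,6,0]],[0.7,[0,0,0],[0,6,0]],[0.7,[0,0,0],[0,6,0]],[0.7,[0,0,0],[0,0,0]],[0.7,[0,0,0],[0,0,0]]]'

```text
clock: 2.43
tcp_pos: [0.4899, -0.015, 0.2504]
orientation: [-1.466, 0.666, -0.666]
contact_force: [0.3, 0.6, -0.0]
grip_width: 0.0599
```

```bash
python3 - <<'E'
from h import *
o=obs(); print(R.from_rotvec(o['orientation']).as_matrix().round(4))
f=grab('wrist','wrist1.png')
P=pts(f);im=f['image'].astype(int)
red=(im[...,0]>110)&(im[...,1]<70)&(P[...,2]>.05)&(P[...,2]<.09);v,u=np.nonzero(red)
print('red',len(u),u.mean() if len(u) else 0,v.mean() if len(u) else 0,P[red].mean(0) if len(u) else 0)
t=(abs(P[...,2]-.092)<.004)&(np.hypot(P[...,0]-.491,P[...,1]+.0155)<.05);v,u=np.nonzero(t)
if len(u):
    c,rad=cv2.minEnclosingCircle(P[t][:,:2].astype(np.float32));print('knob',len(u),u.mean(),v.mean(),P[t].mean(0),c,rad)
    (cu,cv_),rp=cv2.minEnclosingCircle(np.stack([u,v],1).astype(np.float32));print(cu,cv_,rp,ray(f,cu,cv_,.092))
E
```

```text
clock 2.4333
joints [-0.5484  0.177   0.5143  2.0136 -0.1049  0.9759  0.7358]
qvel [ 0.0046  0.0008 -0.0074 -0.003   0.0002  0.0013  0.017 ]
tau [-6.89000e-02 -3.26909e+01  3.01820e+00 -2.58933e+01  5.60000e-03
  4.00000e-04 -3.55000e-01]
tcp_pos [ 0.4899 -0.015   0.2504]
orientation [-1.4659  0.6663 -0.6664]
contact_force [ 0.3238  0.6393 -0.0147]
moment [-0.0329 -0.0095 -0.0169]
grip_width 0.0599
[[ 6.576e-01  2.000e-04  7.534e-01]
 [-7.534e-01  1.000e-04  6.576e-01]
 [ 0.000e+00 -1.000e+00  2.000e-04]]
red 209 355.42105263157896 198.10047846889952 [0.58085544 0.03060929 0.07505982]
knob 1157 263.1936041486603 183.2541054451167 [ 0.49487748 -0.01640022  0.09238837] (0.495671808719635, -0.016919802874326706) 0.019955188035964966
263.3105163574219 182.8473663330078 19.69017219543457 [ 0.49470534 -0.01602439  0.092     ]
```

View pics/wrist1.png

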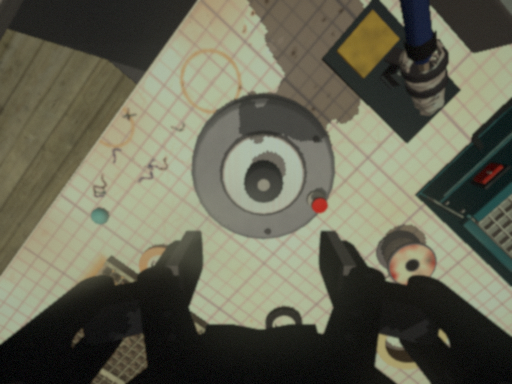

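```bash
cat > w.py <<'E'
from h import *
o=r.get_obs();print(np.round(o['tcp_pos'],4),np.round(o['contact_force'],2),np.round(o['moment'],3))
f=grab('wrist')
P=pts(f);im=f['image'].astype(int);D=np.hypot(P[...,0]-.4945,P[...,1]+.0165)
red=(im[...,0]>110)&(im[...,1]<70)&(P[...,2]>.045)&(P[...,2]<.09)&(D<.085);v,u=np.nonzero(red)
if len(u): print('pin',len(u),u.mean(),v.mean(),P[red].mean(0).round(4),ray(f,u.mean(),v.mean(),.071).round(4), 'zmax',np.percentile(P[red][:,2],90))
for z,rr in ((.045,.1),(.052,.05)):
    t=(abs(P[...,2]-z)<.0025)&(D<rr)&(im.max(-1)<(400))
    q=P[t][:,:2].astype(np.float32)
    if len(q): print(z,len(q),cv2.minEnclosingCircle(q))
E
python3 w.py
```

```text
[ 0.49   -0.015   0.2504] [ 0.28 -0.56 -0.61] [0.032 0.007 0.001]
pin 168 318.9107142857143 204.67857142857142 [0.5597 0.0014 0.0714] [0.5599 0.0014 0.071 ] zmax 0.07225611957515296
0.045 9382 ((0.49544650316238403, -0.01700454019010067), 0.08126278221607208)
0.052 3706 ((0.4947242736816406, -0.01708678901195526), 0.04674411937594414)
```

jog_arm --motion '[[0.65,[0.0041,0.01,0.0017],[0,0,0]],[0.65,[0,0.03,0],[0,0,0]],[0.65,[0,0.03,0],[0,0,0]],[0.65,[0,0.03,0],[0,0,0]],[0.65,[0,0.03,0],[0,0,0]],[0.65,[0,0.02,0],[0,0,0]],[0.65,[0,0.012,0],[0,0,0]],[0.65,[0,0.006,0],[0,0,0]],[0.65,[0,0,0],[0,0,0]],[0.65,[0,0,0],[0,0,0]]]'

```text
clock: 3.37
tcp_pos: [0.4942, -0.0173, 0.0823]
orientation: [-1.466, 0.669, -0.669]
contact_force: [0.4, 0.2, 0.0]
grip_width: 0.0554
```

```bash
python3 - <<'E'
from h import *
obs(); print(r.tip_extent)
grab('wrist','w2.png'); f=grab('scene'); g=grab('side')
a=f['image'][140:280,180:330];b=g['image'][100:240,160:310]
cv2.imwrite('pics/ss2.png',cv2.cvtColor(cv2.resize(np.hstack([a,b]),None,fx=2.5,fy=2.5),cv2.COLOR_RGB2BGR))
E
```

```text
clock 3.3667
joints [-0.422   0.4556  0.4092  2.1377 -0.3128  0.6044  0.9239]
qvel [-0.0062 -0.0232  0.0076 -0.0086  0.0011  0.0025 -0.0071]
tau [ 8.37000e-02 -4.24281e+01  5.52200e+00 -1.65266e+01 -2.80000e-02
 -2.06000e-02  4.05000e-02]
tcp_pos [ 0.4942 -0.0173  0.0823]
orientation [-1.4655  0.6687 -0.6688]
contact_force [0.4026 0.2256 0.001 ]
moment [ 0.0371 -0.062  -0.0091]
grip_width 0.0554
0.019
```

View pics/ss2.png

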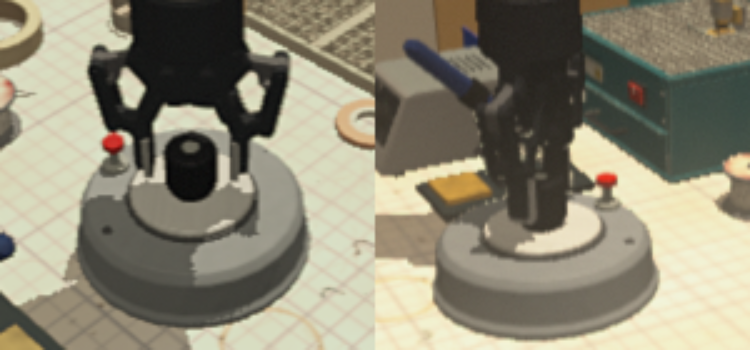

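View pics/w2.png

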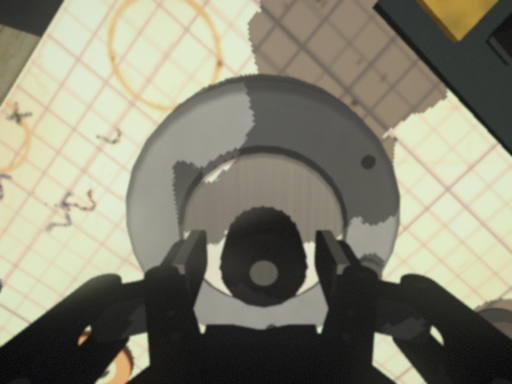

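jog_arm --motion '[[0.65,[0,0.004,0],[0,0,0]],[0.5,[0,0,0],[0,0,0]],[0.3,[0,0,0],[0,0,0]],[0.2,[0,0,0],[0,0,0]],[0.2,[0,0,0],[0,0,0]],[0.2,[0,0,0],[0,0,0]]]' --force 60

```text
clock: 4.02
tcp_pos: [0.4948, -0.0163, 0.0789]
orientation: [-1.464, 0.667, -0.669]
contact_force: [0.1, 2.8, 5.4]
grip_width: 0.0389
```

```bash
cat > s.py <<'E'
from h import *
o=r.get_obs();M=R.from_rotvec(o['orientation']).as_matrix();F=np.array(o['contact_force'])
print('t %.2f az %.4f'%(o['clock'],np.arctan2(M[1,2],M[0,2])),np.round(o['tcp_pos'],4),'Ft',(M.T@F).round(2),'mom',np.round(o['moment'],3),'w',round(o['grip_width'],4),'j7',round(o['joints'][6],3),'ttau7',round(o['tau'][6],3))
E
python3 s.py
```

```text
t 4.02 az 0.7150 [ 0.4948 -0.0163  0.0789] Ft [-2.04 -5.37  1.98] mom [ 0.622 -0.031 -0.024] w 0.0389 j7 0.928 ttau7 0.014
```

jog_arm --motion '[[0.2,[-0.0003,-0.0005,0.001],[0,0,0]],[0.2,[0,0,0],[0,1,0]],[0.2,[0,0,0],[0,1,0]],[0.2,[0,0,0],[0,1,0]],[0.2,[0,0,0],[0,1,0]]]'

```text
clock: 4.43
tcp_pos: [0.4948, -0.0162, 0.0789]
orientation: [-1.447, 0.723, -0.724]
contact_force: [0.8, 0.7, 3.6]
grip_width: 0.0387
```

```bash
python3 s.py
```

```text
t 4.43 az 0.6431 [ 0.4948 -0.0162  0.0789] Ft [-0.09 -3.57  1.06] mom [ 0.167 -0.301  0.309] w 0.0387 j7 0.87 ttau7 -0.11
```

jog_arm --motion '[[0.2,[0,0,0],[0,1,0]],[0.2,[0,0,0],[0,1,0]],[0.2,[0,0,0],[0,1,0]],[0.2,[0,0,0],[0,1,0]]]'

```text
clock: 4.77
tcp_pos: [0.4948, -0.0162, 0.0789]
orientation: [-1.427, 0.777, -0.778]
contact_force: [1.8, -0.4, 4.7]
grip_width: 0.0386
```

```bash
python3 s.py
```

```text
t 4.77 az 0.5730 [ 0.4948 -0.0162  0.0789] Ft [ 1.28 -4.7   1.26] mom [ 0.214 -0.414  0.336] w 0.0386 j7 0.815 ttau7 -0.113
```

jog_arm --motion '[[0.2,[0,0,0],[0,1,0]],[0.2,[0,0,0],[0,1,0]],[0.2,[0,0,0],[0,1,0]],[0.2,[0,0,0],[0,1,0]]]'

```text
clock: 5.1
tcp_pos: [0.4948, -0.0162, 0.0789]
orientation: [-1.406, 0.831, -0.832]
contact_force: [2.3, 0.5, 3.9]
grip_width: 0.0387
```

```bash
python3 s.py
```

```text
t 5.10 az 0.5032 [ 0.4948 -0.0162  0.0789] Ft [ 0.68 -3.87  2.2 ] mom [ 0.087 -0.576  0.331] w 0.0387 j7 0.761 ttau7 -0.114
```

jog_arm --motion '[[0.2,[0,0,0],[0,1,0]],[0.2,[0,0,0],[0,1,0]],[0.2,[0,0,0],[0,1,0]],[0.2,[0,0,0],[0,1,0]],[0.2,[0,0,0],[0,1,0]],[0.2,[0,0,0],[0,1,0]]]'

```text
clock: 5.6
tcp_pos: [0.4948, -0.0162, 0.0789]
orientation: [-1.371, 0.91, -0.911]
contact_force: [3.7, 0.7, 4.6]
grip_width: 0.0388
```

```bash
python3 s.py
```

```text
t 5.60 az 0.3985 [ 0.4948 -0.0162  0.0789] Ft [ 0.81 -4.64  3.69] mom [ 0.115 -0.811  0.351] w 0.0388 j7 0.679 ttau7 -0.103
```

jog_arm --motion '[[0.2,[0,0,0],[0,1,0]],[0.2,[0,0,0],[0,1,0]],[0.2,[0,0,0],[0,1,0]]]'

```text
clock: 5.85
tcp_pos: [0.4949, -0.0162, 0.0789]
orientation: [-1.353, 0.95, -0.951]
contact_force: [4.1, 0.4, 4.2]
grip_width: 0.0386
```

```bash
python3 s.py
```

```text
t 5.85 az 0.3461 [ 0.4949 -0.0162  0.0789] Ft [ 1.07 -4.24  4.01] mom [ 0.169 -0.957  0.281] w 0.0386 j7 0.639 ttau7 -0.056
```

jog_arm --motion '[[0.2,[0,0,0],[0,1,0]],[0.2,[0,0,0],[0,1,0]]]'

```text
clock: 6.02
tcp_pos: [0.4949, -0.0161, 0.0789]
orientation: [-1.34, 0.976, -0.978]
contact_force: [4.8, 0.7, 4.3]
grip_width: 0.0386
```

```bash
python3 s.py
```

```text
t 6.02 az 0.3110 [ 0.4949 -0.0161  0.0789] Ft [ 0.79 -4.31  4.83] mom [ 0.195 -1.102  0.207] w 0.0386 j7 0.612 ttau7 0.012
```

jog_arm --motion '[[0.2,[0,0,0],[0,1,0]],[0.2,[0,0,0],[0,1,0]]]'

```text
clock: 6.18
tcp_pos: [0.4949, -0.0161, 0.0789]
orientation: [-1.327, 1.003, -1.004]
contact_force: [5.1, 1.1, 3.6]
grip_width: 0.0384
```

```bash
python3 s.py
```

```text
t 6.18 az 0.2760 [ 0.4949 -0.0161  0.0789] Ft [ 0.33 -3.56  5.22] mom [ 0.169 -1.218  0.082] w 0.0384 j7 0.585 ttau7 0.103
```

jog_arm --motion '[[0.2,[0,0,0],[0,0.5,0]]]'

```text
clock: 6.27
tcp_pos: [0.4949, -0.0162, 0.0789]
orientation: [-1.323, 1.01, -1.011]
contact_force: [4.3, 0.7, 4.3]
grip_width: 0.0384
```

```bash
python3 s.py
```

```text
t 6.27 az 0.2670 [ 0.4949 -0.0162  0.0789] Ft [ 0.44 -4.27  4.36] mom [ 0.184 -1.274  0.092] w 0.0384 j7 0.578 ttau7 -0.018
```

jog_arm --motion '[[0.2,[0,0,0],[0,0.5,0]]]'

```text
clock: 6.35
tcp_pos: [0.4949, -0.0162, 0.0789]
orientation: [-1.32, 1.016, -1.017]
contact_force: [5.9, 0.4, 4.0]
grip_width: 0.0384
```

```bash
python3 s.py
```

```text
t 6.35 az 0.2586 [ 0.4949 -0.0162  0.0789] Ft [ 1.13 -3.99  5.79] mom [ 0.126 -1.247  0.071] w 0.0384 j7 0.572 ttau7 0.046
```

jog_arm --motion '[[0.2,[0,0,0],[0,0.5,0]]]'

```text
clock: 6.43
tcp_pos: [0.4949, -0.0162, 0.0789]
orientation: [-1.316, 1.023, -1.024]
contact_force: [4.8, 0.4, 4.3]
grip_width: 0.0385
```

```bash
python3 s.py
```

```text
t 6.43 az 0.2499 [ 0.4949 -0.0162  0.0789] Ft [ 0.85 -4.26  4.77] mom [ 0.236 -1.217  0.015] w 0.0385 j7 0.565 ttau7 0.079
```

jog_arm --motion '[[0.2,[0,0,0],[0,0.5,0]]]'

```text
clock: 6.52
tcp_pos: [0.4949, -0.0162, 0.0789]
orientation: [-1.313, 1.029, -1.03]
contact_force: [5.2, -0.1, 4.0]
grip_width: 0.0386
```

```bash
python3 s.py
```

```text
t 6.52 az 0.2410 [ 0.4949 -0.0162  0.0789] Ft [ 1.3  -3.97  4.99] mom [ 0.2   -1.219  0.045] w 0.0386 j7 0.558 ttau7 0.089
```

jog_arm --motion '[[0.2,[0,0,0],[0,0.5,0]]]'

```text
clock: 6.6
tcp_pos: [0.4949, -0.0162, 0.0789]
orientation: [-1.31, 1.036, -1.037]
contact_force: [6.2, 1.8, 3.4]
grip_width: 0.0388
```

```bash
python3 s.py
```

```text
t 6.60 az 0.2325 [ 0.4949 -0.0162  0.0789] Ft [-0.35 -3.35  6.45] mom [ 0.207 -1.273  0.152] w 0.0388 j7 0.551 ttau7 -0.044
```

jog_arm --motion '[[0.2,[0,0,0],[0,0.5,0]]]'

```text
clock: 6.68
tcp_pos: [0.4949, -0.0161, 0.0789]
orientation: [-1.306, 1.042, -1.043]
contact_force: [5.7, 0.5, 4.6]
grip_width: 0.0391
```

```bash
python3 s.py
```

```text
t 6.68 az 0.2243 [ 0.4949 -0.0161  0.0789] Ft [ 0.78 -4.62  5.64] mom [ 0.2   -1.213  0.335] w 0.0391 j7 0.545 ttau7 -0.247
```

jog_arm --motion '[[0.2,[0,0,0],[0,0.5,0]]]'

```text
clock: 6.77
tcp_pos: [0.4949, -0.0161, 0.0789]
orientation: [-1.303, 1.048, -1.049]
contact_force: [5.2, 0.5, 4.3]
grip_width: 0.0382
```

```bash
python3 s.py
```

```text
t 6.77 az 0.2164 [ 0.4949 -0.0161  0.0789] Ft [ 0.6  -4.29  5.16] mom [ 0.188 -1.239  0.579] w 0.0382 j7 0.539 ttau7 -0.484
```

jog_arm --motion '[[0.2,[0,0,0],[0,0,0]]]'

```text
clock: 6.85
tcp_pos: [0.4949, -0.0161, 0.0789]
orientation: [-1.304, 1.048, -1.049]
contact_force: [5.1, 0.5, 4.0]
grip_width: 0.0385
```

```bash
python3 s.py
```

```text
t 6.85 az 0.2165 [ 0.4949 -0.0161  0.0789] Ft [ 0.61 -4.03  5.12] mom [ 0.109 -1.243  0.411] w 0.0385 j7 0.539 ttau7 -0.503
```

jog_arm --motion '[[0.2,[0,0,0],[0,-0.4,0]],[0.2,[0,0,0],[0,-0.3,0]],[0.2,[0,0,0],[0,0,0]],[0.2,[0,0,0],[0,0,0]]]'

```text
clock: 7.18
tcp_pos: [0.4949, -0.0162, 0.0789]
orientation: [-1.308, 1.039, -1.04]
contact_force: [5.5, 1.2, 4.0]
grip_width: 0.0388
```

```bash
python3 s.py
```

```text
t 7.18 az 0.2279 [ 0.4949 -0.0162  0.0789] Ft [ 0.04 -3.99  5.63] mom [ 0.199 -1.205  0.133] w 0.0388 j7 0.548 ttau7 -0.118
```

jog_arm --motion '[[0.2,[0,0,0.001],[0,0,0]],[0.2,[0,0,0],[0,0,0]]]'

```text
clock: 7.35
tcp_pos: [0.495, -0.0161, 0.0789]
orientation: [-1.309, 1.041, -1.039]
contact_force: [1.3, 0.3, 8.1]
grip_width: 0.0385
```

```bash
python3 s.py
```

```text
t 7.35 az 0.2276 [ 0.495  -0.0161  0.0789] Ft [-0.   -8.14  1.3 ] mom [ 0.11  -0.678  0.083] w 0.0385 j7 0.547 ttau7 -0.124
```

jog_arm --motion '[[0.52,[0,0,0],[0,0,0]],[0.58,[0,0,0],[0,0,0]],[0.64,[0,0,0],[0,0,0]],[0.64,[0,0,0],[0,0,0]],[0.64,[0,-0.003,0],[0,0,0]],[0.64,[0,-0.01,0],[0,0,0]],[0.64,[0,-0.03,0],[0,0,0]],[0.64,[0,-0.03,0],[0,0,0]],[0.64,[0,0,0],[0,0,0]],[0.64,[0,0,0],[0,0,0]]]'

```text
clock: 8.18
tcp_pos: [0.4966, -0.0158, 0.1538]
orientation: [-1.306, 1.036, -1.04]
contact_force: [-0.5, 1.0, -1.1]
grip_width: 0.0547
```

```bash
python3 s.py; python3 w.py; python3 -c "
from h import *
grab('wrist','w3.png')"
```

```text
t 8.18 az 0.2291 [ 0.4966 -0.0158  0.1538] Ft [-1.14  1.12 -0.3 ] mom [ 0.004 -0.018 -0.029] w 0.0547 j7 0.449 ttau7 -0.111
[ 0.4966 -0.0158  0.1538] [-0.55  1.04 -1.12] [ 0.004 -0.018 -0.029]
pin 372 348.3817204301075 199.8252688172043 [0.5596 0.0017 0.0715] [0.5598 0.0016 0.071 ] zmax 0.07233923845451834
0.045 16421 ((0.4953663647174835, -0.016912713646888733), 0.08120793849229813)
0.052 6754 ((0.49557116627693176, -0.017163138836622238), 0.04599297419190407)
```

View pics/w3.png

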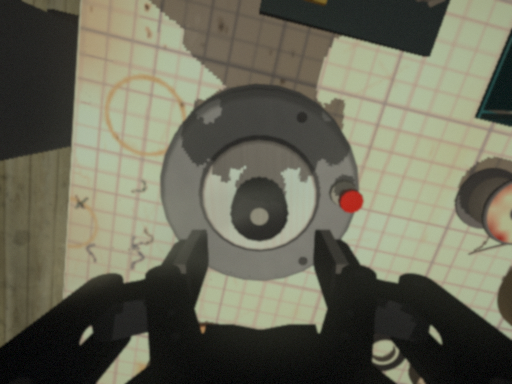

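jog_arm --motion '[[0,[-0.0013,0,0.033],[0,0,0]],[0,[-0.0013,0,0.0325],[0,0,0]],[0,[0,0,0],[0,0,0]],[0,[0,0,0],[0,0,0]],[0,[0,0,0],[0,0,0]],[0,[0,0.02,0],[0,0,0]],[0,[0,0.02,0],[0,0,0]],[0,[0,0.01,0],[0,0,0]],[0,[0,0,0],[0,0,0]],[0,[0,0,0],[0,0,0]]]' --force 20

```text
clock: 9.12
tcp_pos: [0.5577, 0.001, 0.1016]
orientation: [-1.31, 1.041, -1.039]
contact_force: [0.2, 0.4, 0.9]
grip_width: -0.0004
```

```bash
python3 s.py; python3 - <<'E'
from h import *
f=grab('scene'); g=grab('side');w=grab('wrist')
a=f['image'][140:260,180:310];b=g['image'][110:230,190:320]
cv2.imwrite('pics/ss4.png',cv2.cvtColor(cv2.resize(np.hstack([a,b]),None,fx=3,fy=3,interpolation=cv2.INTER_CUBIC),cv2.COLOR_RGB2BGR))
E
```

```text
t 9.12 az 0.2283 [0.5577 0.001  0.1016] Ft [-0.39 -0.89  0.25] mom [-0.033 -0.016 -0.025] w -0.0004 j7 0.501 ttau7 0.037
```

View pics/ss4.png

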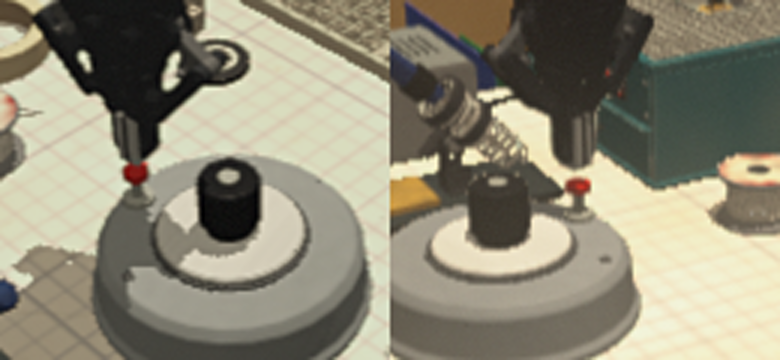

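jog_arm --motion '[[0,[0,0.004,0.002],[0,0,0]],[0,[0,0.004,0],[0,0,0]],[0,[0,0.001,0],[0,0,0]],[0,[0,0.001,0],[0,0,0]],[0,[0,0.001,0],[0,0,0]],[0,[0,0.001,0],[0,0,0]],[0,[0,0,0],[0,0,0]]]'

```text
clock: 9.85
tcp_pos: [0.5606, 0.0019, 0.0897]
orientation: [-1.309, 1.039, -1.039]
contact_force: [-0.5, -0.0, 0.2]
grip_width: -0.0002
```

```bash
python3 s.py
```

```text
t 9.85 az 0.2292 [0.5606 0.0019 0.0897] Ft [-0.07 -0.24 -0.45] mom [-0.008  0.018 -0.004] w -0.0002 j7 0.512 ttau7 0.013
```

jog_arm --motion '[[0,[0,0.001,0],[0,0,0]],[0,[0,0.001,0],[0,0,0]]]'

```text
clock: 10.02
tcp_pos: [0.5607, 0.0019, 0.0879]
orientation: [-1.309, 1.039, -1.039]
contact_force: [-1.1, -0.1, 2.8]
grip_width: 0.0002
```

jog_arm --motion '[[0,[0,0.001,0],[0,0,0]]]'

```text
clock: 10.1
tcp_pos: [0.5607, 0.0019, 0.0869]
orientation: [-1.309, 1.039, -1.039]
contact_force: [-0.5, -1.0, 2.8]
grip_width: 0.0001
```

jog_arm --motion '[[0,[0,0.001,0],[0,0,0]]]'

```text
clock: 10.18
tcp_pos: [0.5606, 0.0019, 0.0858]
orientation: [-1.309, 1.039, -1.039]
contact_force: [-0.3, -0.9, 4.0]
grip_width: -0.0001
```

jog_arm --motion '[[0,[0,0.0005,0],[0,0,0]]]'

```text
clock: 10.27
tcp_pos: [0.5606, 0.0019, 0.0852]
orientation: [-1.309, 1.039, -1.039]
contact_force: [-0.6, 0.6, 1.6]
grip_width: 0.0001
```

jog_arm --motion '[[0,[0,0.0005,0],[0,0,0]]]'

```text
clock: 10.35
tcp_pos: [0.5607, 0.0019, 0.0848]
orientation: [-1.309, 1.039, -1.039]
contact_force: [0.1, -0.7, 2.9]
grip_width: 0.0001
```

jog_arm --motion '[[0,[0,0.0005,0],[0,0,0]]]'

```text
clock: 10.43
tcp_pos: [0.5606, 0.0019, 0.0843]
orientation: [-1.309, 1.039, -1.039]
contact_force: [-0.2, -0.1, 2.0]
grip_width: 0.0
```

jog_arm --motion '[[0,[0,0.0005,0],[0,0,0]]]'

```text
clock: 10.52
tcp_pos: [0.5606, 0.0019, 0.0838]
orientation: [-1.309, 1.039, -1.039]
contact_force: [-0.2, -0.0, 2.0]
grip_width: -0.0004
```

jog_arm --motion '[[0,[0,0.0005,0],[0,0,0]],[0,[0,0.0005,0],[0,0,0]],[0,[0,0.0005,0],[0,0,0]]]'

```text
clock: 10.77
tcp_pos: [0.5606, 0.0019, 0.0823]
orientation: [-1.309, 1.039, -1.039]
contact_force: [-0.5, -0.0, 2.0]
grip_width: -0.0003
```

jog_arm --motion '[[0,[0,0.0007,0],[0,0,0]],[0,[0,0.0007,0],[0,0,0]],[0,[0,0.0006,0],[0,0,0]]]'

```text
clock: 11.02
tcp_pos: [0.5607, 0.0019, 0.0802]
orientation: [-1.309, 1.039, -1.039]
contact_force: [-0.6, -0.8, 1.7]
grip_width: 0.0004
```

jog_arm --motion '[[0,[0,0.0007,0],[0,0,0]],[0,[0,0.0007,0],[0,0,0]],[0,[0,0.0006,0],[0,0,0]]]'

```text
clock: 11.27
tcp_pos: [0.5606, 0.0019, 0.0782]
orientation: [-1.309, 1.039, -1.039]
contact_force: [0.1, 0.6, 2.1]
grip_width: -0.0002
```

jog_arm --motion '[[0,[0,0.0005,0],[0,0,0]],[0,[0,0.0005,0],[0,0,0]]]'

```text
clock: 11.43
tcp_pos: [0.5606, 0.0019, 0.0772]
orientation: [-1.309, 1.039, -1.039]
contact_force: [0.2, -0.6, 2.6]
grip_width: 0.0002
```

Force is steady at about 2–3 N and the pin is well past 4 mm. I'll continue in 0.5 mm steps.

jog_arm --motion '[[0,[0,0.0005,0],[0,0,0]]]'

```text
clock: 11.52
tcp_pos: [0.5606, 0.0019, 0.0768]
orientation: [-1.309, 1.039, -1.039]
contact_force: [-0.5, -0.8, 2.7]
grip_width: -0.0001
```

jog_arm --motion '[[0,[0,0.0005,0],[0,0,0]]]'

```text
clock: 11.6
tcp_pos: [0.5606, 0.0019, 0.0763]
orientation: [-1.309, 1.039, -1.039]
contact_force: [-0.5, 0.0, 2.6]
grip_width: -0.0002
```

jog_arm --motion '[[0,[0,0.0005,0],[0,0,0]]]'

```text
clock: 11.68
tcp_pos: [0.5607, 0.0019, 0.076]
orientation: [-1.309, 1.039, -1.039]
contact_force: [-2.5, 0.2, 11.7]
grip_width: -0.0
```

jog_arm --motion '[[0,[0,0.0003,0],[0,0,0]]]'

```text
clock: 11.77
tcp_pos: [0.5607, 0.0019, 0.0761]
orientation: [-1.308, 1.039, -1.039]
contact_force: [-3.8, 0.7, 12.2]
grip_width: -0.0001
```

jog_arm --motion '[[0,[0,-0.001,0],[0,0,0]],[0,[0,-0.003,0],[0,0,0]],[0,[0,-0.01,0],[0,0,0]],[0,[0,-0.03,0],[0,0,0]],[0,[0,-0.03,0],[0,0,0]],[0,[0,-0.03,0],[0,0,0]],[0,[0,0,-0.03],[0,0,0]],[0,[0,0,-0.03],[0,0,0]],[0,[0,0,0],[0,0,0]],[0,[0,0,0],[0,0,0]]]'

```text
clock: 12.6
tcp_pos: [0.5007, -0.0119, 0.18]
orientation: [-1.308, 1.04, -1.038]
contact_force: [0.6, 0.7, 0.8]
grip_width: 0.0001
```

```bash
python3 w.py; python3 - <<'E'
from h import *
f=grab('scene'); g=grab('side'); w=grab('wrist','w5.png')
a=f['image'][140:260,180:310];b=g['image'][110:230,190:320]
cv2.imwrite('pics/ss5.png',cv2.cvtColor(cv2.resize(np.hstack([a,b]),None,fx=3,fy=3,interpolation=cv2.INTER_CUBIC),cv2.COLOR_RGB2BGR))
E
```

```text
[ 0.5007 -0.0119  0.18  ] [0.61 0.7  0.77] [ 0.036 -0.038  0.008]
pin 278 331.2158273381295 189.16906474820144 [0.561  0.0019 0.0575] [0.5569 0.0048 0.071 ] zmax 0.05834363912381224
0.045 12831 ((0.4953542649745941, -0.016773078590631485), 0.08116541057825089)
0.052 5334 ((0.4955998361110687, -0.01711876131594181), 0.04589734226465225)
```

View pics/ss5.png

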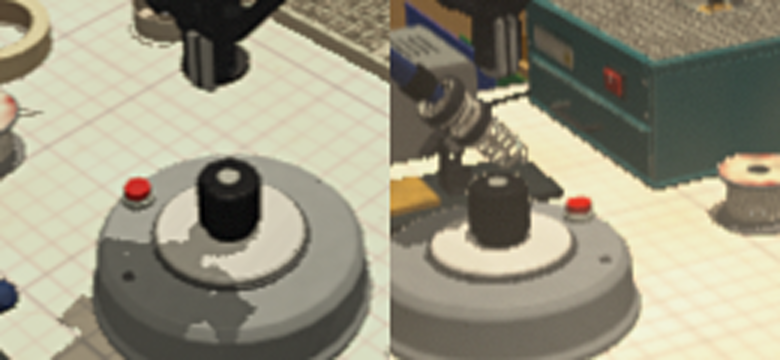

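The pin cap sits on its collar in both views, and its top measures about 57.5 mm up (57 mm expected). The robot is clear of everything.

```bash
python3 -c "
from bench import r
print(r.hand_in())"
```

```text
the job is handed in; nothing more can be done
None
```

The knob is resting in its index notch and the lock pin is fully home; the job was handed in at about 13 s on the robot's clock.

- **Knob:** I turned it slowly clockwise. The torque sank from about 0.33 to 0.02 N m, then jumped to 0.58 N m about 0.49 rad from the start. I backed off 0.7° into the notch and released it.
- **Pin:** I pressed it down with the shut fingertips. It moved at 2–4 N, with no stop at 4 mm, and bottomed at about 12 N (limit 22 N).
- **Last checks:** With the robot clear of everything, the wrist camera put the cap's top at 57.5 mm, against 57 mm expected. The housing had not moved and no contact force remained. I moved only above the turntable and well over the loose things, but I did not re-measure their positions.
- **Disagreements:** The steady drag read about 0.33 N m rather than the stated 0.2 N m, though the dip and jump were clear. The scene camera placed the knob about 4 mm from the wrist camera's reading; the grip confirmed the wrist camera's.

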